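Clamp the filter pipe onto the blower stub

TASK

Two bench blowers each have a filter pipe slipped onto their barbed stub; one pipe's clamp band is still loose and pushed back along the plain pipe. Slide that band along until it lies wholly over the slotted end of the pipe, about in the middle of the slots, then turn its wing screw clockwise (seen from above) until it comes to its stop and is snug. Leave the other, finished clamp and all the other things on the bench where they are, and let go.

Things in the scene. Friction and masses are not known exactly. Their poses are not given: they have to be found in the camera images.
- blower: Unit to work on, fixed, one of two alike (left or right, yaw to 0.35): base 120 x 285 x 10 mm; white blower box 115 mm high at y +68 to +130 mm; black barbed stub y +30 to +68; aluminium pipe 54 mm thick, axis along y 75 mm up, y -116 to +30; grey filter canister, top 116 mm, y -151 to -115. Origin on the bench under the pipe's axis; x away from the screw side, y along the pipe to the blower, z up.
- blower_slots (a point): Middle of the pipe's slotted end, on the pipe's axis, 75 mm above the bench, at y +10 mm of the unit; the dark slots run 20 mm either way from it along y. Axes as the unit's: x across (the screw is on the -x side), y along the pipe towards the blower box.
- band_mid (a point): Centre of the loose steel band (59 mm outside diameter, 20 mm wide along the pipe), on the pipe's axis; axes as the unit's. The band only slides along y; at the start it is 40 to 85 mm on the -y side of the slots' middle. It slides with about 4 N of friction and stays where it is left.
- band_lug (a point): Middle of the top edge of the band's upright steel thumb lug, to push against: 22 mm wide across the pipe (x), 5 mm thick (y), rising 31 mm above the band, top edge 135 mm above the bench; 12 mm to the +x side of the pipe's axis, at the band's mid-width. The pipe's top is at 102 mm, the band's at 105 mm. Axes as the unit's.
- screw_wing (a point): Centre of the flat steel wing on the clamp's worm screw: 54 mm long (own x), 9 mm thick (own y), 32 mm high, centred 156 mm above the bench; a half turn looks the same. The screw stands upright on a 9 mm stem at the pipe's -x side, 38 mm from its axis, and travels with the band. Nothing else within 60 mm of it rises above 135 mm.
- band (a joint): Slide of the loose band along the pipe, m, growing towards the blower box; 0.095 is centred on the slots; range 0 to 0.120.
- screw (a joint): Turn of the wing screw, rad, growing clockwise seen from above; starts at 1.6 to 2.5; the hard stop at 4.0 is snug, where the wing lies parallel to the pipe. Friction about 0.06 N m; it stays where it is left.
- blower2: The other unit, same build, already finished: its band is over the slots and its screw is snug. Leave alone. Origin and axes as for blower.
- band2 (a joint): Slide of the finished band, m, as band (about 0.095).
- screw2 (a joint): Turn of the finished screw, rad, as screw (4.0).
- beaker: Glass beaker, 64 mm wide, 80 mm high, between the units; leave alone. Origin at its underside.
- jar: White jar, 54 mm wide, 70 mm high, between the units; leave alone. Origin at its underside.
- reagent: Amber bottle, 64 mm wide, 150 mm high, beyond the units; leave alone. Origin at its underside.
- driver: Screwdriver lying beyond the units; leave alone. Origin at its underside.
- spanner: Spanner lying beyond the units; leave alone. Origin at its underside.
- dish: White dish, 90 mm wide, to the robot's right; leave alone. Origin at its underside.

How it is judged (in metres and radians):
On the way, in this order (a step that is already met when the one before it is completed fails the run):
1. the loose band lies wholly over the slots (y of band_mid in the frame of blower_slots between -0.0105 and 0.0105 m), for 0.2 s.
2. with the band there, its wing screw is turned clockwise to its stop (all of step 1 and value of joint screw above 3.85 rad), for 0.2 s.
At the end, for the whole second after the job is handed in: the band's centre is within 10.5 mm of the middle of the slots along the pipe, the wing screw is within 0.15 rad of its stop (past 3.85 rad), and both are at rest (all of step 2 and velocity of joint band between -0.01 and 0.01 m/s and velocity of joint screw between -0.1 and 0.1 rad/s); the robot touches nothing.
It fails at once if the finished clamp on the other unit is shifted by more than 8 mm off the slots' middle or its screw turned back by more than 0.2 rad (value of joint band2 below 0.087 m or value of joint band2 above 0.103 m or value of joint screw2 below 3.8 rad).
It fails at once if a loose bystander (beaker, jar, bottle, screwdriver, spanner, dish) is moved by more than 30 mm (distance of any of beaker, jar, reagent, driver, spanner, dish from where it was at the start of the episode above 0.03 m).
It also fails if it takes over 61 s, if anything falls off the work surface, if the arm or the gripper's body presses on something with over 40 N, if the wrist force passes 120 N, or if a joint passes its speed limit or range.

ROBOT

A 6-joint arm with a two-finger parallel gripper is mounted at the origin on the work surface. World frame = base frame: x ahead of the robot, y to its left, z up, the work surface at z = 0. Lengths are in mm, angles in rad, forces in N, time in s.
With the tool pointing down it reaches from about 350 to 875 mm from the base axis. Payload 4.2 kg.
Tool frame: the origin (TCP) lies between the finger pads; the fingertips stand 11 mm ahead of it and the grasp point (between the pads) lies 8 mm behind it; z points along the fingers, y is the direction in which the jaws open and shut (so a half turn about z gives the same grasp; the last joint's range is limited). The gripper opens to 85 mm and grips with 20 to 120 N. Pads are 22 mm wide; open, the fingers measure 114 mm over their backs; the gripper's body (76 mm by 85 mm) begins 54 mm behind the grasp point. The pads swing forward as they close: fully open they stand 13 mm farther back than shut.
Start: joints at [-0.896, 0.385, 0.008, 0, -1.194, -0.259], TCP at [252.464, -571.718, 242.312] pointing down, gripper open.
Joint ranges: [-3.14, 3.14], [-1.21, 2.06], [-1.07, 1.41], [-3.16, 2.05], [-2.99, -0.16], [-3.1, 3.1]. Speed limits (rad/s): [2.79, 2.79, 3.14, 3.14, 3.14, 3.14].

INTERFACE

Orientations are given as a unit quaternion [x, y, z, w].
In Python, from bench import * gives the robot as it stands. The module is installed in compiled form; this text tells all that it offers.
- The arm moves only by the tool drive_tool, never from a script. Its argument "increments" is a list of rows, each a list of 3 entries, a list of its own where there are three numbers: the gripper command: -1 is shut, 1 is fully open, values between are in proportion, then the shift along the tool's x, y, z scaled (see below), then the turn about the tool's z scaled (see below). In form: [[hand, [tx, ty, tz], turn], ...]. A call has 1 to 20 rows; each row shifts and turns the commanded pose from where the row before left it, along the tool's axes as they then stand; what a row does not reach is not made up. The controller multiplies each number of a shift by 0.3 m and each number of a turn by 2 rad. A row lasts 1/8 s, in which the tool goes at most 62.5 mm and 10.7 degrees, less where a joint would pass 70% of its speed; a pose out of reach is approached as far as the arm can. A call with a number of a shift or a turn outside -1 to 1 is refused whole. A call with a gripper value outside its range is refused whole. The fingers move at their own pace and stop on an object; the grip force is fixed at half the most. Time passes only in rows, so rows that do not move let the fingers close. It gives the time, the measured TCP pose, the force and the opening at its end, in the units of the state.
- read_state(): the state, without advancing time (a new reading comes with each control period).
- get_image(name): name is "side" or "top" or "wrist"; returns the picture (384x512x3 uint8, red, green, blue); there is no depth.
- calibration(name): a dict with "fovy" (degrees; the focal length in pixels is half the picture's height over the tangent of half this angle, whatever the lens; pixels are square), "cx", "cy" (the principal point, pixels), "k1" (the pictures are not rectified: a ray, as slopes to the right and down, at radius r is drawn at 1 + k1 r^2 times it, then the intrinsics apply), "R" (3x3) and "t" (3): a world point X has camera coordinates R X + t. Camera axes: x right, y down, z forward; pixel columns grow to the right and rows downward; lengths in mm; the calibration is good to about 2 mm. A picture is of the moment at which its call begins: read the wrist's pose just before it. calibration takes no time and is no camera call; for the wrist camera it gives the pose at the moment of the call.
- job_done(): hands the job in, once; it reports no verdict.
The state is a dict: "clock": time; "joints": joint angles; "joint_vel": joint speeds; "joint_efforts": joint torques, N m; "position": TCP position; "ee_rot": TCP orientation; "contact_force": force on the tool from outside, world axes, zero at the start; "wrist_torque": the same for the moment, N m; "gripper_width": finger opening in mm.
Only numpy, scipy, OpenCV 4.12 (cv2) and the standard library are available. Lean on these libraries where they do the work, as an engineer would, in place of code of your own. Each camera call takes 0.05 s, during which the arm holds its last target.

## Working session

There is one attempt and no reset: what is moved stays moved. The work goes in short steps, Python scripts to look and compute and a tool call to move; the robot and the scene stay as the last step left them, time stands still between calls to the robot, and variables do not carry over. Pictures are saved under pics/ and viewed, and the job is handed in when it is done.

Besides the shell and the picture viewer there is one more tool, called after "Emit:" in YAML: its name, and indented under it one key for each argument. drive_tool: Moves the arm, as the interface text tells. Shifts and turns lie within -1 to 1; 1 stands for 0.3 m of shift or 2 rad of turn. Its arguments: {"type":"object","properties":{"increments":{"type":"array"}},"required":["increments"]}

```bash
mkdir -p pics; python3 - <<'E'
from bench import *
import cv2
s=read_state();print(s)
for n in ("side","top","wrist"):
    im=get_image(n);cv2.imwrite(f"pics/{n}0.png",im[:,:,::-1]);print(n,calibration(n))
E
```

```text
{'clock': 0.0, 'joints': array([-8.96370443e-01,  3.85528345e-01,  6.63568976e-03, -5.16612875e-04,
       -1.19398576e+00, -2.58569580e-01]), 'joint_vel': array([ 0.00123897,  0.00055052,  0.0013188 ,  0.00156463, -0.00034798,
       -0.00026215]), 'joint_efforts': array([-1.01086483e-03, -3.92289627e+01,  1.88403511e+01,  4.18618441e+00,
       -4.70101790e-03, -4.05964244e-06]), 'position': array([ 252.26457031, -571.21947967,  241.23982709]), 'ee_rot': array([-2.06339761e-01,  9.78479822e-01,  1.03778782e-03, -2.53788748e-04]), 'contact_force': array([-0.22056694, -0.39529857,  0.56524364]), 'wrist_torque': array([ 0.05082759,  0.01294966, -0.04872582]), 'gripper_width': 85.80585921677273}
side {'fovy': 45.54666478857237, 'cx': 254.95993795492174, 'cy': 192.70589393532754, 'k1': -0.1516564682032558, 'R': array([[ 0.99124095, -0.13190624,  0.00649086],
       [-0.08037631, -0.64154596, -0.762862  ],
       [ 0.10479044,  0.75565834, -0.64652876]]), 't': array([-592.1233816 ,   64.25640278, 1475.45279192])}
top {'fovy': 45.78317188330123, 'cx': 256.67644199732183, 'cy': 194.20062422087224, 'k1': -0.1302206034307493, 'R': array([[-0.1084167 , -0.99410337, -0.00207527],
       [-0.97377781,  0.10661954, -0.20097025],
       [ 0.20000647, -0.01976768, -0.97959515]]), 't': array([ -60.70845024,  605.97000502, 1296.17388752])}
wrist {'fovy': 70.1540976462446, 'cx': 257.37928422247734, 'cy': 190.85871022965773, 'k1': -0.06407255835984899, 'R': array([[-0.40371688,  0.91488053,  0.00250882],
       [ 0.8821992 ,  0.38856596,  0.26597194],
       [ 0.24235771,  0.10959064, -0.96397751]]), 't': array([623.72304091, -36.17897404, 378.43863566])}
```

View pics/top0.png

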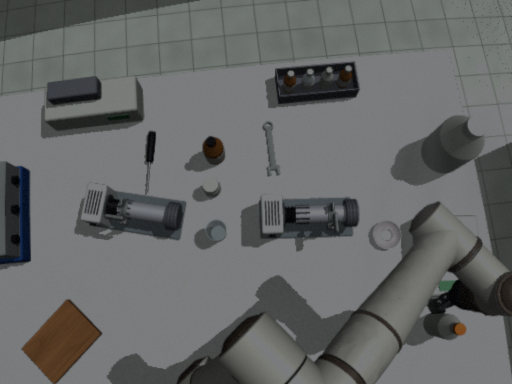

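View pics/side0.png

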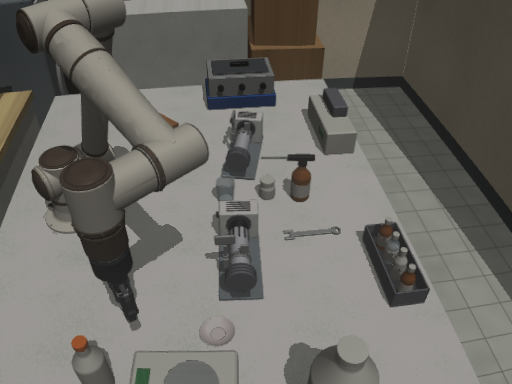

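```bash
python3 - <<'E'
import cv2
a=cv2.imread("pics/top0.png")[180:250,240:380];cv2.imwrite("pics/topz.png",cv2.resize(a,None,fx=5.7,fy=5.7,interpolation=cv2.INTER_CUBIC))
a=cv2.imread("pics/side0.png")[190:305,200:280];cv2.imwrite("pics/sidez.png",cv2.resize(a,None,fx=5,fy=5,interpolation=cv2.INTER_CUBIC))
a=cv2.imread("pics/top0.png")[170:250,70:200];cv2.imwrite("pics/topz2.png",cv2.resize(a,None,fx=5,fy=5,interpolation=cv2.INTER_CUBIC))
E
```

```text
(no output)
```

View pics/topz.png

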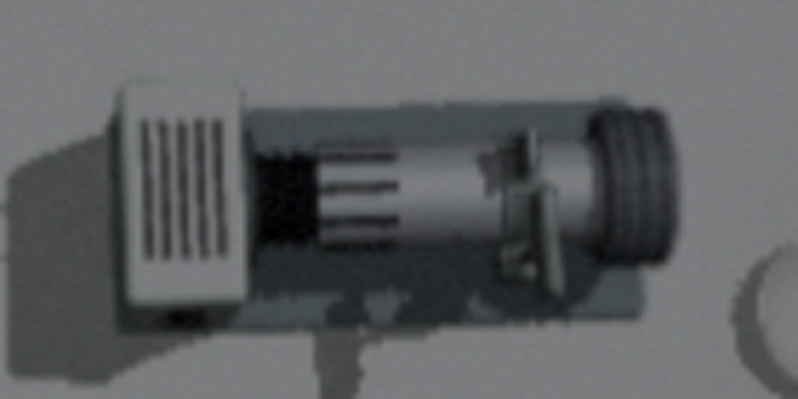

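View pics/sidez.png

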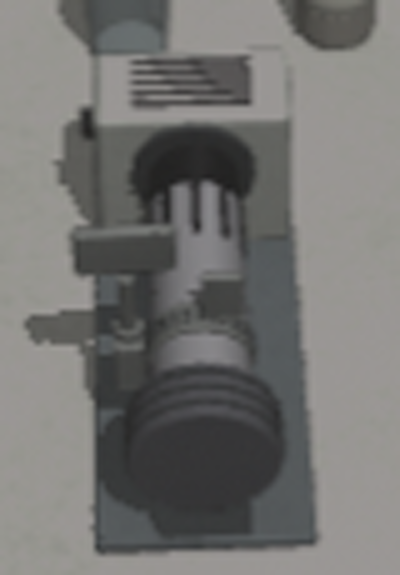

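View pics/topz2.png

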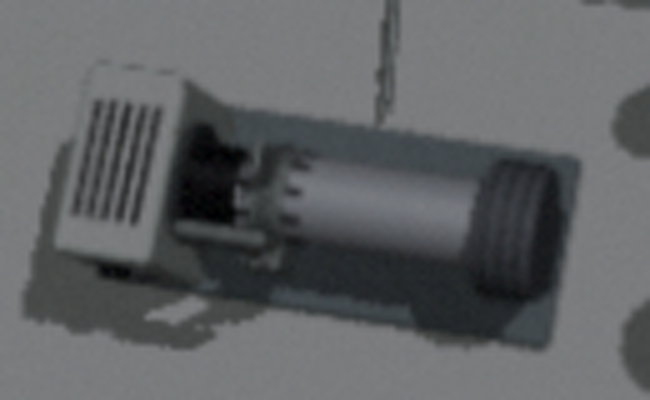

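View pics/wrist0.png

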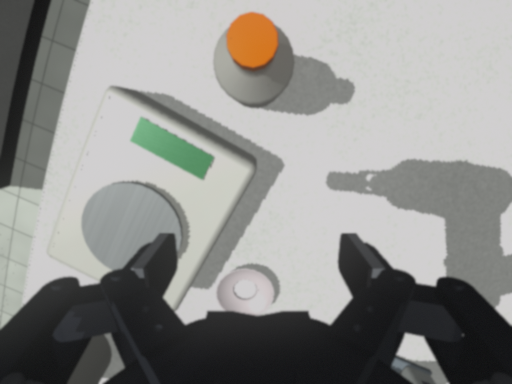

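```bash
cat > h.py <<'E'
import numpy as np,cv2
def ray(c,uv):
    f=192/np.tan(np.radians(c['fovy']/2))
    K=np.array([[f,0,c['cx']],[0,f,c['cy']],[0,0,1.]])
    p=cv2.undistortPoints(np.array([[uv]],float),K,np.array([c['k1'],0,0,0.]),)[0,0]
    R=c['R'];o=-R.T@c['t'];d=R.T@np.array([p[0],p[1],1]);return o,d
def onz(c,uv,z):
    o,d=ray(c,uv);return o+d*(z-o[2])/d[2]
def tri(c1,u1,c2,u2):
    A=[];b=[]
    for c,u in((c1,u1),(c2,u2)):
        o,d=ray(c,u);d=d/np.linalg.norm(d);P=np.eye(3)-np.outer(d,d);A.append(P);b.append(P@o)
    x=np.linalg.solve(sum(A),sum(b));return x
def proj(c,X):
    f=192/np.tan(np.radians(c['fovy']/2));p=c['R']@np.asarray(X,float)+c['t'];a=p[:2]/p[2];r=a@a
    return a*(1+c['k1']*r)*f+[c['cx'],c['cy']]
E
python3 - <<'E'
from bench import *
from h import *
t=calibration("top")
P=lambda x,y:(240+x/5.7,180+y/5.7)
for n,p,z in [("boxfl",(122,85),115),("boxfr",(240,85),115),("boxnr",(245,303),115),("boxnl",(128,303),115),("base nr",(645,318),10),("base nl",(118,330),10),
  ("pipe slot end far",(320,148),75),("pipe slotend near",(320,245),75),("slot start",(398,200),102),("slot end",(320,200),102),("band L",(503,210),95),("lug top",(530,135),135),("wing a",(540,188),172),("wing b",(560,295),172)]:
    print(n,onz(t,P(*p),z).round(1))
print(np.round(cv2.Rodrigues(np.eye(3))[0].T,1))
s=read_state();print(proj(calibration("wrist"),s['position']))
E
```

```text
boxfl [ 581.3 -138.3  115. ]
boxfr [ 574.9 -197.3  115. ]
boxnr [ 465.3 -186.7  115. ]
boxnl [ 471.7 -129.1  115. ]
base nr [ 444.8 -407.    10. ]
base nl [ 470.  -124.7   10. ]
pipe slot end far [ 545.3 -237.5   75. ]
pipe slotend near [ 495.2 -231.2   75. ]
slot start [ 510.  -270.5  102. ]
slot end [ 514.3 -231.3  102. ]
band L [ 500.  -323.9   95. ]
lug top [ 530.2 -335.5  135. ]
wing a [ 498.1 -329.7  172. ]
wing b [ 446.1 -332.   172. ]
[[0. 0. 0.]]
[256.9237911 244.9748609]
```

Emit:
drive_tool:
  increments:
    - [1, [-0.116, 0.0525, -0.03], 0]
    - [1, [-0.116, 0.0525, -0.03], 0]
    - [1, [-0.116, 0.0525, -0.02], 0]
    - [1, [-0.116, 0.0525, -0.02], 0]
    - [1, [-0.116, 0.0525, -0.02], 0]
    - [1, [-0.116, 0.0525, -0.02], 0]
    - [1, [-0.116, 0.0525, -0.02], 0]
    - [1, [-0.116, 0.0525, -0.02], 0]
    - [1, [-0.116, 0.0525, -0.02], 0]
    - [1, [-0.116, 0.0525, 0], 0]
    - [0, [0, 0, 0], 0.084]
    - [0, [0, 0, 0], 0.084]
    - [0, [0, 0, 0], 0.084]
    - [0, [0, 0, 0], 0]
    - [0, [0, 0, 0], 0]

```text
clock: 2.02
position: [507.1, -287.1, 302.1]
ee_rot: [0.043, 0.999, 0.0, -0.0]
contact_force: [0.5, 1.1, -0.7]
gripper_width: 42.6
```

```bash
python3 - <<'E'
from bench import *
import cv2,pickle
s=read_state();c=calibration("wrist");im=get_image("wrist");cv2.imwrite("pics/w1.png",im[:,:,::-1])
pickle.dump(c,open("w1.pkl","wb"))
print({k:s[k].round(3) if hasattr(s[k],'round') else s[k] for k in s})
cv2.imwrite("pics/w1b.png",cv2.resize(im[:,:,::-1],None,fx=1.56,fy=1.56,interpolation=cv2.INTER_CUBIC))
E
```

```text
{'clock': 2.025, 'joints': array([-2.370e-01,  2.770e-01,  1.000e-03, -0.000e+00, -1.295e+00,
       -1.419e+00]), 'joint_vel': array([-0.001, -0.001,  0.001,  0.003, -0.001, -0.009]), 'joint_efforts': array([ 2.4000e-02, -3.4339e+01,  1.9502e+01,  4.3320e+00, -1.0000e-03,
        4.0000e-03]), 'position': array([ 507.082, -287.065,  302.113]), 'ee_rot': array([ 0.043,  0.999,  0.   , -0.   ]), 'contact_force': array([ 0.518,  1.11 , -0.664]), 'wrist_torque': array([ 0.039, -0.   , -0.026]), 'gripper_width': 42.61864924122514}
```

View pics/w1b.png

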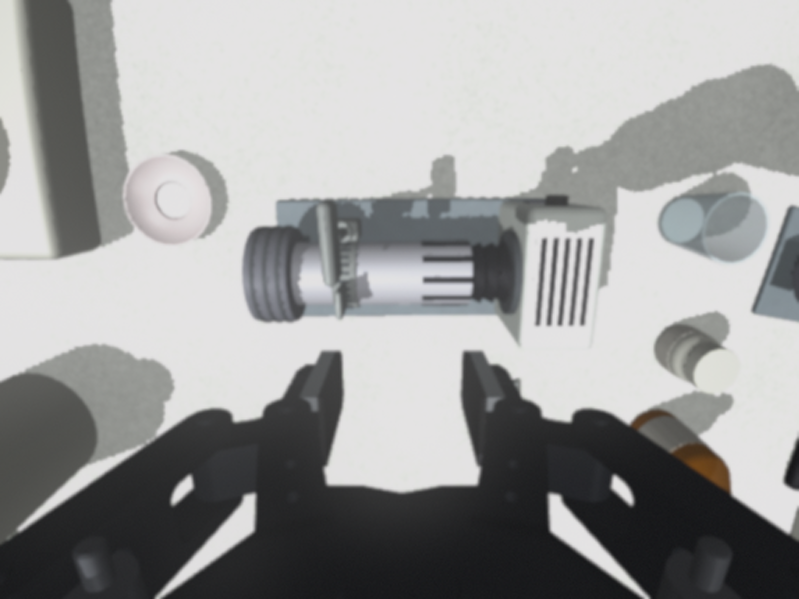

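```bash
python3 - <<'E'
import cv2
a=cv2.imread("pics/w1.png")[120:230,150:395];cv2.imwrite("pics/w1z.png",cv2.resize(a,None,fx=3.2,fy=3.2,interpolation=cv2.INTER_CUBIC))
a=cv2.imread("pics/w1.png")[124:210,190:260];cv2.imwrite("pics/w1y.png",cv2.resize(a,None,fx=6,fy=6,interpolation=cv2.INTER_CUBIC))
E
```

```text
(no output)
```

View pics/w1z.png

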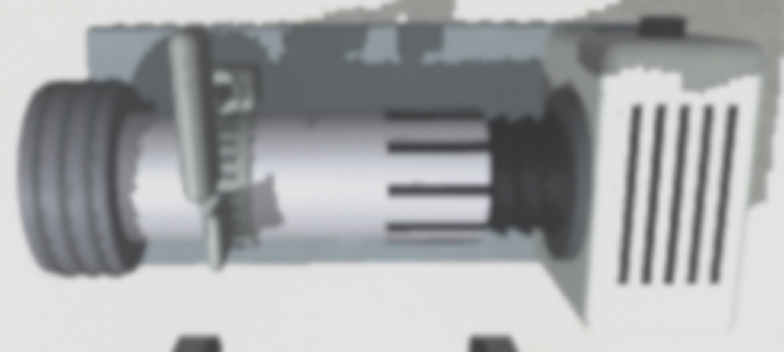

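View pics/w1y.png

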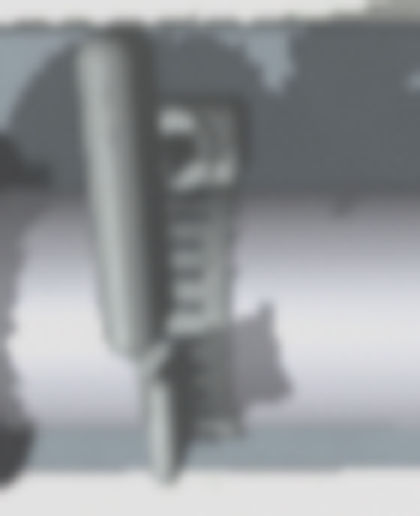

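```bash
python3 - <<'E'
from h import *
import pickle
c=pickle.load(open("w1.pkl","rb"))
Z=lambda x,y:(150+x/3.2-.5,120+y/3.2-.5)
Y=lambda x,y:(190+x/6-.5,124+y/6-.5)
a=onz(c,Y(98,42),172);b=onz(c,Y(128,352),172);print("wing",a,b,(a+b)/2,np.linalg.norm(a-b))
print("lug",onz(c,Y(162,372),135),onz(c,Y(162,480),135))
for r in(147,188): print("slots",r,onz(c,Z(388,r),100),onz(c,Z(490,r),100))
print("pipe",[onz(c,Z(x,y),75).round(1) for x,y in((300,112),(300,238),(150,112),(150,240),(470,108),(470,238))])
print("box",[onz(c,Z(x,y),115).round(1) for x,y in((590,328),(735,328),(605,68))])
print("base",[onz(c,Z(x,y),10).round(1) for x,y in((90,28),(400,264),(150,264),(550,25))])
print("bandbtm",onz(c,Y(185,250),104),onz(c,Y(237,250),104))
E
```

```text
wing [ 450.19308553 -329.77564103  172.        ] [ 500.19256439 -331.48457     172.        ] [ 475.19282496 -330.63010552  172.        ] 50.02867502373674
lug [ 512.92283491 -332.80133277  135.        ] [ 534.09985462 -335.48320241  135.        ]
slots 147 [ 501.73097628 -268.96413607  100.        ] [ 505.07412569 -229.66260146  100.        ]
slots 188 [ 517.89490939 -270.15371917  100.        ] [ 521.30669361 -230.36910579  100.        ]
pipe [array([ 488.6, -303. ,   75. ]), array([ 542.2, -308.3,   75. ]), array([ 483.2, -364.6,   75. ]), array([ 537.6, -372.4,   75. ]), array([ 493. , -233.3,   75. ]), array([ 548.4, -236.1,   75. ])]
box [array([ 577.3, -195.7,  115. ]), array([ 582.6, -137.7,  115. ]), array([ 476.7, -188.9,  115. ])]
base [array([ 448.4, -402.8,   10. ]), array([ 578.5, -264.1,   10. ]), array([ 567.6, -390.9,   10. ]), array([ 466. , -184.7,   10. ])]
bandbtm [ 495.34619426 -330.36453203  104.        ] [ 496.27318141 -319.81238833  104.        ]
```

Emit:
drive_tool:
  increments:
    - [-0.3, [-0.041, -0.076, 0], 0]
    - [-0.3, [-0.04, -0.075, 0], 0]
    - [-0.3, [0, 0, 0.12], 0]
    - [-0.3, [0, 0, 0.12], 0]
    - [-0.3, [0, 0, 0.08], 0]
    - [-0.3, [0, 0, 0], 0]
    - [-0.3, [0, 0, 0], 0]

```text
clock: 2.95
position: [528.1, -334.8, 207.7]
ee_rot: [0.044, 0.999, -0.001, 0.001]
contact_force: [0.5, -0.7, 0.7]
gripper_width: 29.8
```

```bash
python3 - <<'E'
from bench import *
import cv2
from h import *
s=read_state();c=calibration("wrist");im=get_image("wrist")
print({k:s[k].round(3) for k in("joints","position","ee_rot","contact_force")})
cv2.imwrite("pics/w2.png",cv2.resize(im[:,:,::-1],None,fx=1.56,fy=1.56,interpolation=cv2.INTER_CUBIC))
print([proj(c,p)*1.56 for p in((512.9,-333,135),(534,-335,135))])
E
```

```text
{'joints': array([-3.060e-01,  4.090e-01, -4.400e-02,  1.000e-03, -1.115e+00,
       -1.352e+00]), 'position': array([ 528.109, -334.784,  207.656]), 'ee_rot': array([ 0.044,  0.999, -0.001,  0.001]), 'contact_force': array([ 0.536, -0.685,  0.651])}
[array([400.65597592, 287.03295254]), array([400.38302659, 327.66459341])]
```

View pics/w2.png

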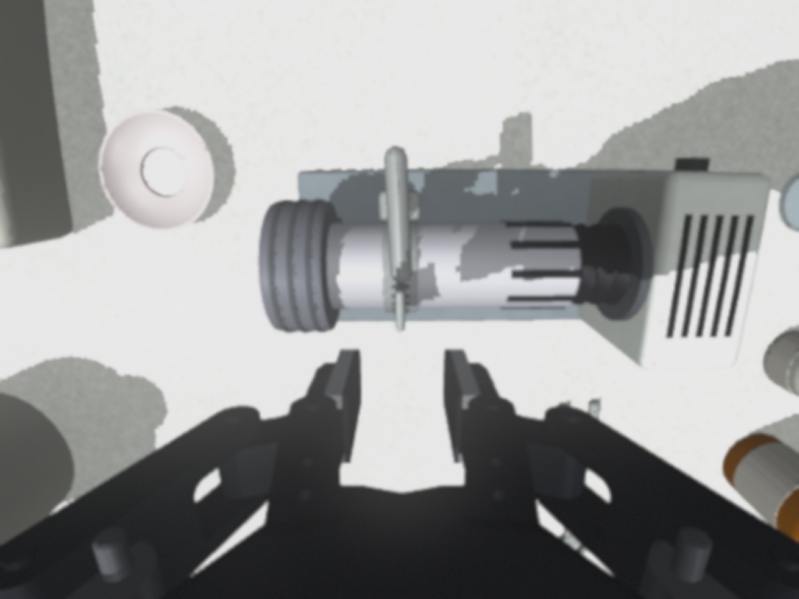

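The lug sits midway between the fingers, at scaled column 400 and rows 285–328. I'll descend, straddle it and grip it.

Emit:
drive_tool:
  increments:
    - [-0.3, [0, 0, 0.1], 0]
    - [-0.3, [0, 0, 0.1], 0]
    - [-0.3, [0, 0, 0.06], 0]
    - [-0.3, [0, 0, 0.032], 0]
    - [-0.3, [0, 0, 0], 0]
    - [-0.3, [0, 0, 0], 0]

```text
clock: 3.75
position: [528.2, -334.7, 120.1]
ee_rot: [0.044, 0.999, -0.0, 0.001]
contact_force: [0.2, 0.6, 1.0]
gripper_width: 29.6
```

Emit:
drive_tool:
  increments:
    - [-0.6, [0, 0, 0], 0]
    - [-0.8, [0, 0, 0], 0]
    - [-1, [0, 0, 0], 0]
    - [-1, [0, 0, 0], 0]
    - [-1, [0, 0, 0], 0]
    - [-1, [0, 0, 0], 0]

```text
clock: 4.5
position: [527.6, -334.7, 119.3]
ee_rot: [0.044, 0.999, -0.0, 0.0]
contact_force: [-1.3, -1.8, 3.5]
gripper_width: 3.9
```

```bash
python3 - <<'E'
from bench import *
import cv2
s=read_state();im=get_image("wrist")
print({k:s[k].round(3) for k in("position","contact_force")},s["gripper_width"])
cv2.imwrite("pics/w3.png",cv2.resize(im[:,:,::-1],None,fx=1.56,fy=1.56,interpolation=cv2.INTER_CUBIC))
E
```

```text
{'position': array([ 527.633, -334.696,  119.336]), 'contact_force': array([-1.28 , -1.82 ,  3.515])} 3.9462218066811627
```

View pics/w3.png

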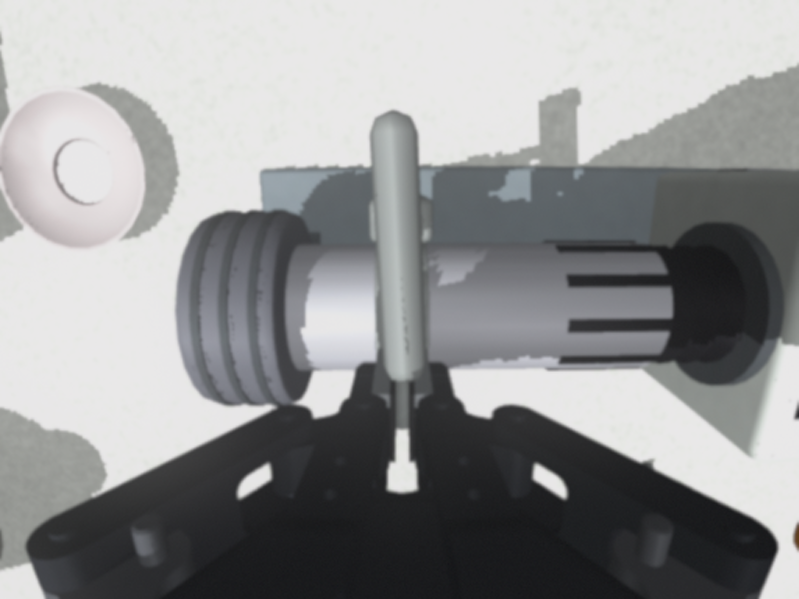

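```bash
python3 - <<'E'
from bench import *
from h import *
c=calibration("wrist");s=read_state();y=np.array([.087,.996,0])
for u,z in((568,100),(672,100)):
  for r in (280,325):
    X=onz(c,((u/1.5625)-.3,(r/1.5625)-.3),z);print(X.round(1),(X-s['position'])@y)
E
```

```text
[ 501.4 -270.9  100. ] 61.28889209068653
[ 518.9 -270.6  100. ] 63.089484893123874
[ 504.8 -231.3  100. ] 100.95623020898356
[ 522.6 -229.8  100. ] 104.00361527930662
```

Emit:
drive_tool:
  increments:
    - [-1, [0, 0.02, 0], 0]
    - [-1, [0, 0.03, 0], 0]
    - [-1, [0, 0.035, 0], 0]
    - [-1, [0, 0.035, 0], 0]
    - [-1, [0, 0.035, 0], 0]
    - [-1, [0, 0.035, 0], 0]
    - [-1, [0, 0.035, 0], 0]
    - [-1, [0, 0.03, 0], 0]
    - [-1, [0, 0.02, 0], 0]
    - [-1, [0, 0, 0], 0]
    - [-1, [0, 0, 0], 0]
    - [-1, [0, 0, 0], 0]

```text
clock: 6.05
position: [534.3, -251.6, 119.3]
ee_rot: [0.044, 0.999, 0.0, -0.0]
contact_force: [-2.2, -0.6, 8.4]
gripper_width: 3.8
```

```bash
python3 - <<'E'
from bench import *
import cv2
s=read_state();im=get_image("wrist")
print({k:s[k].round(3) for k in("position","contact_force")},s["gripper_width"])
cv2.imwrite("pics/w4.png",cv2.resize(im[:,:,::-1],None,fx=1.56,fy=1.56,interpolation=cv2.INTER_CUBIC))
E
```

```text
{'position': array([ 534.269, -251.593,  119.285]), 'contact_force': array([-2.168, -0.6  ,  8.383])} 3.783770713288852
```

View pics/w4.png

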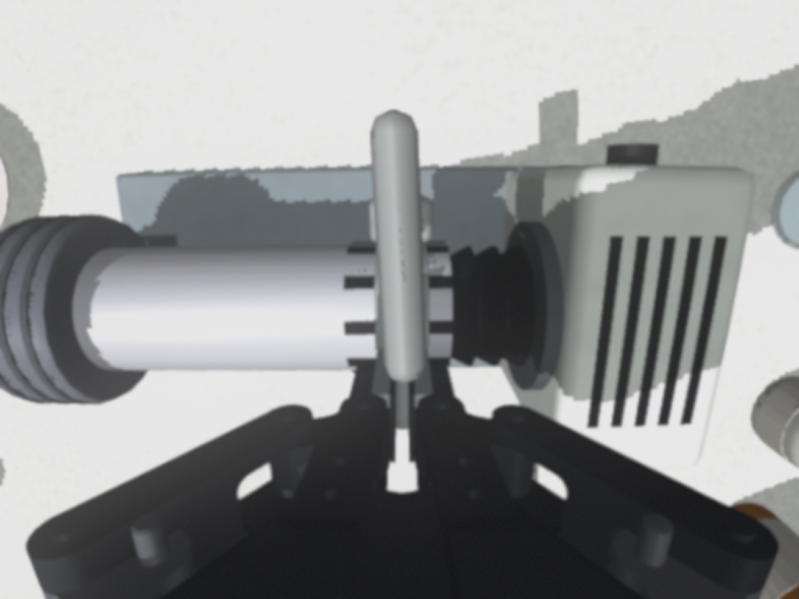

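Emit:
drive_tool:
  increments:
    - [-0.5, [0, 0, 0], 0]
    - [-0.3, [0, 0, 0], 0]
    - [-0.3, [0, 0, 0], 0]
    - [-0.3, [0, 0, -0.05], 0]
    - [-0.3, [0, 0, -0.1], 0]
    - [-0.3, [0, 0, -0.12], 0]
    - [-0.2, [0, 0, -0.1], 0]
    - [-0.2, [0.088, 0, 0], 0]
    - [-0.2, [0.0875, 0, 0], 0]
    - [-0.2, [0, 0, 0], 0]
    - [-0.2, [0, 0, 0], 0]

```text
clock: 7.48
position: [482.9, -247.7, 230.6]
ee_rot: [0.044, 0.999, -0.0, 0.001]
contact_force: [1.0, -0.1, 0.1]
gripper_width: 34.5
```

Emit:
drive_tool:
  increments:
    - [-0.2, [0, 0, 0], -0.09]
    - [-0.2, [0, 0, 0], -0.09]
    - [-0.2, [0, 0, 0], -0.09]
    - [-0.2, [0, 0, 0], -0.09]
    - [-0.2, [0, 0, 0], -0.09]
    - [-0.2, [0, 0, 0], -0.09]
    - [-0.2, [0, 0, 0], -0.09]
    - [-0.2, [0, 0, 0], -0.09]
    - [-0.2, [0, 0, 0], -0.09]
    - [-0.2, [0, 0, 0], -0.09]
    - [-0.2, [0, 0, 0], -0.09]
    - [-0.2, [0, 0, 0], -0.09]
    - [-0.2, [0, 0, 0], -0.09]
    - [-0.2, [0, 0, 0], -0.09]
    - [-0.2, [0, 0, 0], -0.09]
    - [-0.2, [0, 0, 0], -0.09]
    - [-0.2, [0, 0, 0], -0.09]
    - [-0.2, [0, 0, 0], -0.06]
    - [-0.2, [0, 0, 0], 0]
    - [-0.2, [0, 0, 0], 0]

```text
clock: 9.98
position: [482.7, -247.6, 229.7]
ee_rot: [1.0, -0.026, -0.0, 0.0]
contact_force: [0.1, -0.5, 0.0]
gripper_width: 34.7
```

```bash
python3 - <<'E'
from bench import *
import cv2,pickle
s=read_state();c=calibration("wrist");im=get_image("wrist");pickle.dump(c,open("w5.pkl","wb"))
print({k:s[k].round(3) for k in("joints","position","ee_rot","contact_force")},s["gripper_width"])
cv2.imwrite("pics/w5.png",cv2.resize(im[:,:,::-1],None,fx=1.5625,fy=1.5625,interpolation=cv2.INTER_CUBIC))
t=get_image("top")[:,:,::-1][170:250,230:370];cv2.imwrite("pics/top5.png",cv2.resize(t,None,fx=5,fy=5,interpolation=cv2.INTER_CUBIC))
E
```

```text
{'joints': array([-0.175,  0.255, -0.215,  0.   , -1.101,  1.694]), 'position': array([ 482.672, -247.552,  229.651]), 'ee_rot': array([ 1.   , -0.026, -0.   ,  0.   ]), 'contact_force': array([ 0.067, -0.465,  0.033])} 34.68124890229754
```

View pics/w5.png

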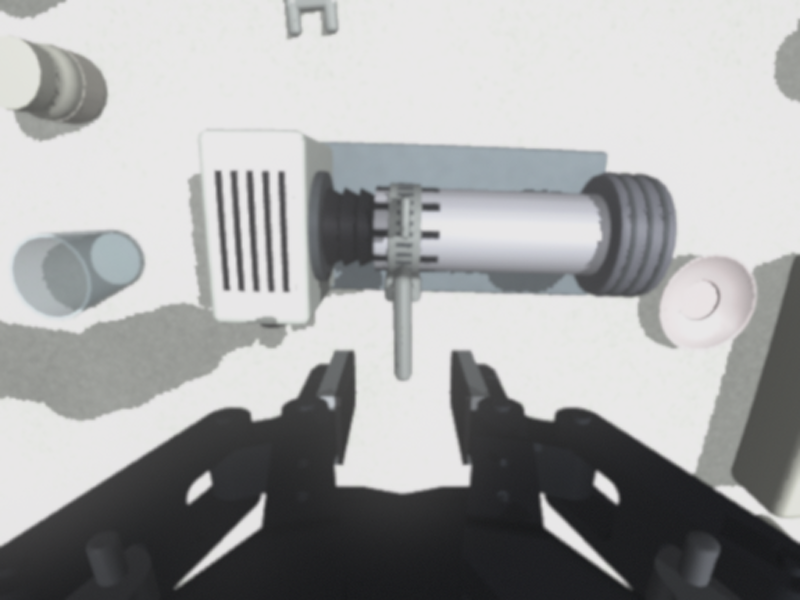

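View pics/top5.png

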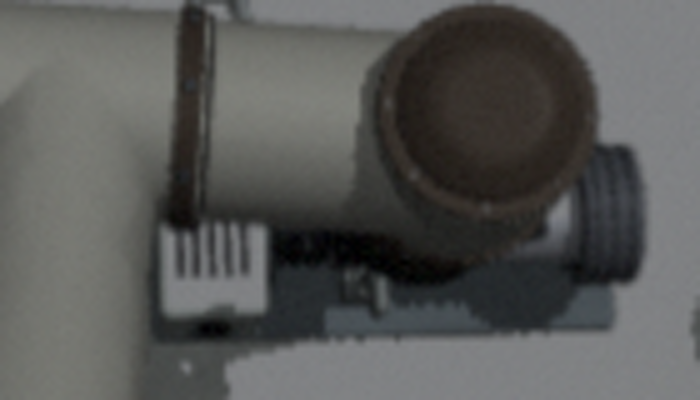

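```bash
python3 - <<'E'
from h import *
import pickle
c=pickle.load(open("w5.pkl","rb"))
a=onz(c,(403/1.5625-.2,380/1.5625),168);b=onz(c,(402/1.5625-.2,272/1.5625),168);print(a,b,np.linalg.norm(a-b))
print(proj(c,(482,-247.5,172))*1.5625)
E
```

```text
[ 455.79443222 -245.52195218  168.        ] [ 510.39806527 -247.85518622  168.        ] 54.65346030109596
[404.04626918 332.97503519]
```

Emit:
drive_tool:
  increments:
    - [-0.2, [0, 0, 0.1], 0]
    - [-0.2, [0, 0, 0.1], 0]
    - [-0.2, [0, 0, 0.062], 0]
    - [-0.2, [0, 0, 0], 0]
    - [-0.5, [0, 0, 0], 0]
    - [-0.8, [0, 0, 0], 0]
    - [-1, [0, 0, 0], 0]
    - [-1, [0, 0, 0], 0]
    - [-1, [0, 0, 0], 0]

```text
clock: 11.2
position: [483.0, -247.6, 152.3]
ee_rot: [1.0, -0.025, 0.001, 0.0]
contact_force: [-0.4, 1.5, 5.2]
gripper_width: 7.8
```

```bash
python3 - <<'E'
from bench import *
import cv2
s=read_state();im=get_image("wrist")
print({k:s[k].round(3) for k in("position","ee_rot","contact_force","wrist_torque")},s["gripper_width"])
cv2.imwrite("pics/w6.png",cv2.resize(im[:,:,::-1],None,fx=1.5625,fy=1.5625,interpolation=cv2.INTER_CUBIC))
E
```

```text
{'position': array([ 482.962, -247.607,  152.333]), 'ee_rot': array([ 1.   , -0.025,  0.001,  0.   ]), 'contact_force': array([-0.43 ,  1.499,  5.188]), 'wrist_torque': array([ 0.619,  0.133, -0.001])} 7.836674423055901
```

View pics/w6.png

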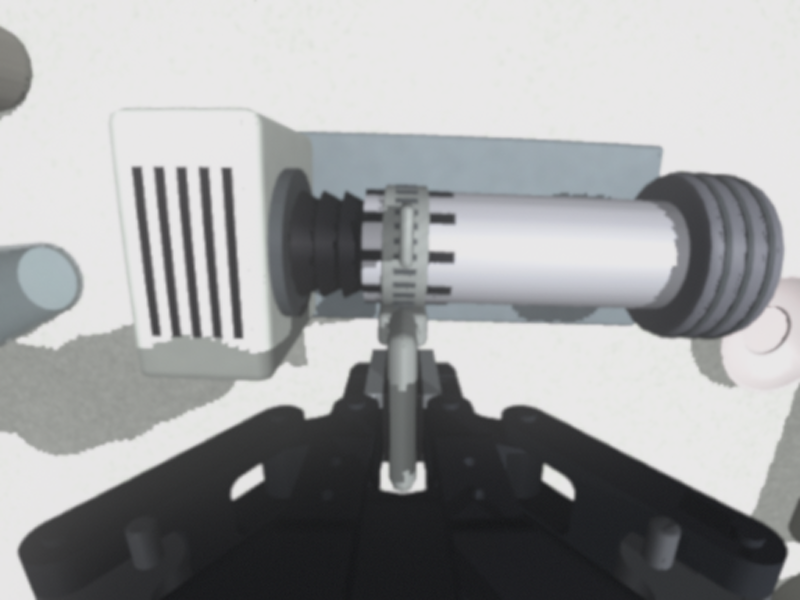

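Emit:
drive_tool:
  increments:
    - [-1, [0, 0, 0], 0.03]
    - [-1, [0, 0, 0], 0.06]
    - [-1, [0, 0, 0], 0.06]
    - [-1, [0, 0, 0], 0.06]
    - [-1, [0, 0, 0], 0.06]
    - [-1, [0, 0, 0], 0.06]
    - [-1, [0, 0, 0], 0.06]
    - [-1, [0, 0, 0], 0.06]
    - [-1, [0, 0, 0], 0.06]
    - [-1, [0, 0, 0], 0.06]
    - [-1, [0, 0, 0], 0.06]
    - [-1, [0, 0, 0], 0.06]
    - [-1, [0, 0, 0], 0.03]
    - [-1, [0, 0, 0], 0]
    - [-1, [0, 0, 0], 0]

```text
clock: 13.12
position: [481.6, -248.9, 152.4]
ee_rot: [0.735, -0.678, 0.0, 0.001]
contact_force: [-3.5, -3.0, 6.1]
gripper_width: 8.0
```

```bash
python3 - <<'E'
from bench import *
import cv2
s=read_state();im=get_image("wrist")
print({k:s[k].round(3) for k in("joints","position","ee_rot","contact_force","wrist_torque")},s["gripper_width"])
cv2.imwrite("pics/w7.png",cv2.resize(im[:,:,::-1],None,fx=1.5625,fy=1.5625,interpolation=cv2.INTER_CUBIC))
E
```

```text
{'joints': array([-0.176,  0.329, -0.324,  0.003, -0.918,  0.256]), 'position': array([ 481.603, -248.894,  152.378]), 'ee_rot': array([ 0.735, -0.678,  0.   ,  0.001]), 'contact_force': array([-3.46 , -3.   ,  6.126]), 'wrist_torque': array([-1.023,  0.96 , -0.039])} 8.016315999599213
```

View pics/w7.png

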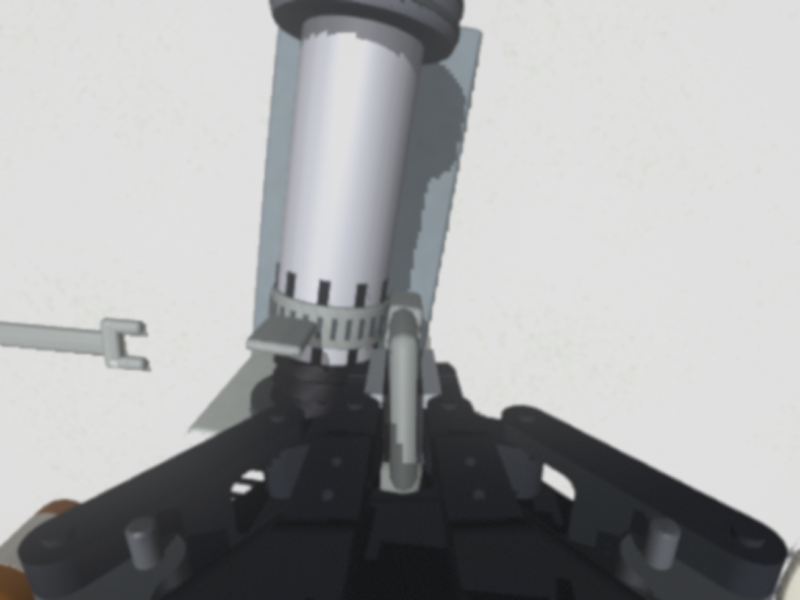

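Emit:
drive_tool:
  increments:
    - [-1, [0, 0, 0], 0.02]
    - [-1, [0, 0, 0], 0.02]
    - [-1, [0, 0, 0], 0.02]
    - [-1, [0, 0, 0], 0.02]
    - [-1, [0, 0, 0], 0]
    - [-1, [0, 0, 0], 0]

```text
clock: 13.92
position: [481.3, -248.9, 152.4]
ee_rot: [-0.679, 0.734, -0.0, -0.001]
contact_force: [-4.0, -4.2, 6.6]
gripper_width: 8.2
```

```bash
python3 - <<'E'
from bench import *
s=read_state()
print({k:s[k].round(3) for k in("joints","joint_efforts","ee_rot","contact_force","wrist_torque")},s["gripper_width"])
E
```

```text
{'joints': array([-0.177,  0.329, -0.324,  0.003, -0.918,  0.096]), 'joint_efforts': array([  2.648, -30.088,  15.519,   2.093,   0.874,   0.053]), 'ee_rot': array([-0.679,  0.734, -0.   , -0.001]), 'contact_force': array([-4.034, -4.173,  6.582]), 'wrist_torque': array([-1.02 ,  1.067, -0.058])} 8.16317140901726
```

Emit:
drive_tool:
  increments:
    - [-1, [0, 0, 0], 0.015]
    - [-1, [0, 0, 0], 0.015]
    - [-1, [0, 0, 0], 0]
    - [-1, [0, 0, 0], 0]

```text
clock: 14.42
position: [481.4, -248.6, 152.4]
ee_rot: [-0.658, 0.753, -0.0, -0.002]
contact_force: [-3.8, -1.5, 7.3]
gripper_width: 8.2
```

```bash
python3 - <<'E'
from bench import *
s=read_state()
print({k:s[k].round(3) for k in("joints","joint_efforts","ee_rot","contact_force","wrist_torque")},s["gripper_width"])
E
```

```text
{'joints': array([-0.176,  0.329, -0.324,  0.004, -0.919,  0.04 ]), 'joint_efforts': array([  0.8  , -29.99 ,  15.713,   1.657,   0.999,  -1.252]), 'ee_rot': array([-0.658,  0.753, -0.   , -0.002]), 'contact_force': array([-3.843, -1.483,  7.283]), 'wrist_torque': array([-0.617,  1.111,  1.207])} 8.179481927824657
```

Wrist torque jumped from about 0.06 to 1.2 N m, resisting clockwise, so the stop is reached. I'll ease off slightly, open and rise.

Emit:
drive_tool:
  increments:
    - [-1, [0, 0, 0], -0.01]
    - [-1, [0, 0, 0], 0]
    - [-0.6, [0, 0, 0], 0]
    - [-0.2, [0, 0, 0], 0]
    - [-0.2, [0, 0, 0], 0]
    - [-0.2, [0, 0, 0], 0]
    - [-0.2, [0, 0, -0.05], 0]
    - [-0.2, [0, 0, -0.1], 0]
    - [-0.2, [0, 0, -0.15], 0]
    - [-0.2, [0, 0, -0.1], 0]
    - [-0.2, [0, 0, 0], 0]
    - [-0.2, [0, 0, 0], 0]

```text
clock: 15.92
position: [481.9, -247.3, 271.1]
ee_rot: [-0.664, 0.748, 0.0, 0.0]
contact_force: [0.7, 0.6, -0.8]
gripper_width: 34.2
```

```bash
python3 - <<'E'
from bench import *
import cv2,pickle
s=read_state();c=calibration("wrist");im=get_image("wrist");pickle.dump(c,open("w8.pkl","wb"))
print({k:s[k].round(3) for k in("joints","position","ee_rot","contact_force")},s["gripper_width"],s["clock"])
cv2.imwrite("pics/w8.png",cv2.resize(im[:,:,::-1],None,fx=1.5625,fy=1.5625,interpolation=cv2.INTER_CUBIC))
E
```

```text
{'joints': array([-0.175,  0.223, -0.15 , -0.   , -1.198,  0.056]), 'position': array([ 481.879, -247.31 ,  271.138]), 'ee_rot': array([-0.664,  0.748,  0.   ,  0.   ]), 'contact_force': array([ 0.651,  0.58 , -0.791])} 34.24600537898943 15.925
```

View pics/w8.png

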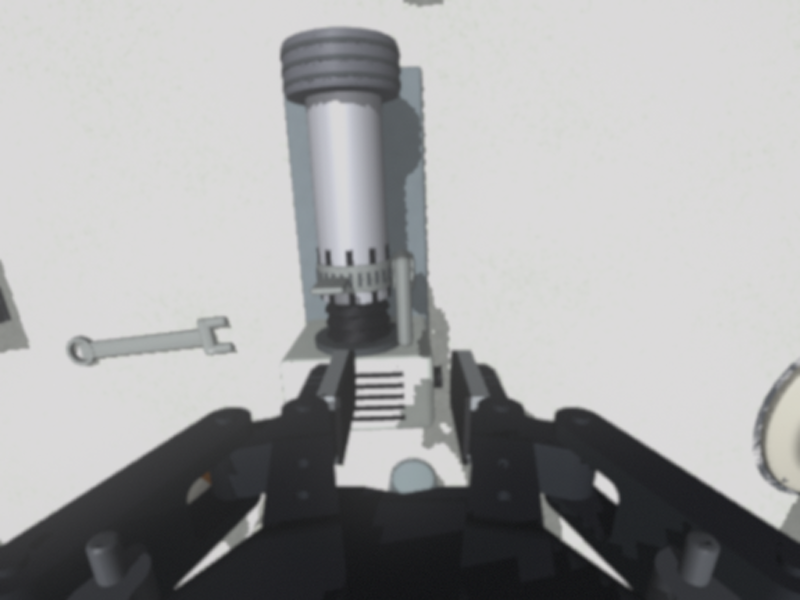

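```bash
python3 - <<'E'
from h import *
import pickle
im=cv2.imread("pics/w8.png")[230:360,290:450];cv2.imwrite("pics/w8z.png",cv2.resize(im,None,fx=4.5,fy=4.5,interpolation=cv2.INTER_CUBIC))
E
```

```text
(no output)
```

View pics/w8z.png

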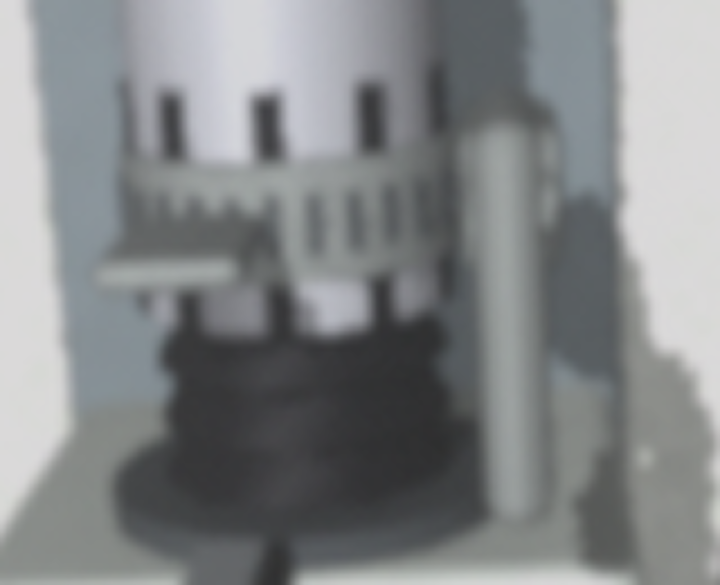

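```bash
python3 - <<'E'
from h import *
import pickle
c=pickle.load(open("w8.pkl","rb"))
Z=lambda x,y:((290+x/4.5)/1.5625,(230+y/4.5)/1.5625)
a=onz(c,Z(503,135),172);b=onz(c,Z(517,505),172);d=a-b;print("wing",a,b,np.degrees(np.arctan2(d[1],d[0])))
n=np.array([.086,.996,0])
P=[onz(c,Z(*p),z)@n for p,z in(((268,95),102),((285,330),102),((290,172),105),((295,272),105))];print(np.round(P,1),(P[0]+P[1])/2,(P[2]+P[3])/2)
E
```

```text
wing [ 480.1790153  -271.58988787  172.        ] [ 484.12200822 -223.70103764  172.        ] -94.7069077966647
[-224.  -185.4 -212.2 -195.9] -204.73489859023147 -204.02380450757346
```

```bash
python3 - <<'E'
from bench import *
print(read_state()["clock"]);print(job_done())
E
```

```text
15.975
the job is handed in; nothing more can be done
None
```

I gripped the loose clamp band's lug on the unit to the robot's right and slid it about 83 mm along the pipe onto the slots. Then I turned its wing screw about 1.65 rad clockwise to the stop, let go and rose clear. I handed the job in at 16.0 s; it reports no verdict.

- **Band:** in the last wrist picture its centre is about 1 mm from the middle of the slots. The visible slot pieces on either side of it agree.
- **Screw:** turning torque jumped from about 0.06 to 1.2 N m at the stop. In the last picture the wing lies at -94.7°, against about -95° for the pipe.
- **Arm:** the last reading was under about 1 N, the fingers are open, and the TCP is about 100 mm above the wing.
- **Other things on the bench:** I never moved near the finished clamp or touched any bystander, but I took no final picture to measure that they stayed put. None of my checks failed or disagreed.

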